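Swap the charged battery packs for the flat ones

TASK

Change over the battery packs on the electronics bench: the charged yellow and blue packs (green lamp) come out of their chargers into the low storage cradle of their own colour, and the flat yellow and blue packs (red lamp) go into the charger of their own colour. Set every pack down gently, flat and upright within the rim of its pocket, and let go of it. Leave the orange pack and the soldering-tip cleaner where they stand.

Things in the scene. Friction and masses are not known exactly. Their poses are not given: they have to be found in the camera images.
- yellow_full: Loose battery pack, 72 mm long (x), 46 mm wide (y), 52 mm high, straight-sided; black with top 16 mm in yellow, green lamp rectangle (24 x 18 mm) mid-top. About 0.3 kg. Origin: centre of its underside; z up; same either way round. Charged: it sits in the yellow charger at the start.
- yellow_flat: Loose battery pack, 72 mm long (x), 46 mm wide (y), 52 mm high, straight-sided; black with top 16 mm in yellow, red lamp rectangle (24 x 18 mm) mid-top. About 0.3 kg. Origin: centre of its underside; z up; same either way round. Flat (needs charging): it stands on the bench at the start.
- yellow_charger: Fixed charger: black housing 112 x 86 mm, top pocket with yellow rim; low panel (18 mm high) reaches to 80 mm from the origin on its -x side. Pocket floor 28 mm above the origin, 88 mm (x) by 62 mm (y) inside; rim 8 mm wide, 8 mm above the floor. Origin: on the bench, below the pocket's centre; z up. The charged yellow pack sits in it at the start.
- yellow_cradle: Fixed low cradle: aluminium plate 116 x 90 mm, 6 mm thick, pocket with yellow rim, two black strips on its floor. Pocket floor 6 mm above the origin, 88 mm (x) by 62 mm (y) inside; rim 8 mm wide, 8 mm above the floor. Origin: on the bench, below the pocket's centre; z up. Empty at the start.
- blue_full: Loose battery pack, 72 mm long (x), 46 mm wide (y), 52 mm high, straight-sided; black with top 16 mm in blue, green lamp rectangle (24 x 18 mm) mid-top. About 0.3 kg. Origin: centre of its underside; z up; same either way round. Charged: it sits in the blue charger at the start.
- blue_flat: Loose battery pack, 72 mm long (x), 46 mm wide (y), 52 mm high, straight-sided; black with top 16 mm in blue, red lamp rectangle (24 x 18 mm) mid-top. About 0.3 kg. Origin: centre of its underside; z up; same either way round. Flat (needs charging): it stands on the bench at the start.
- blue_charger: Fixed charger: black housing 112 x 86 mm, top pocket with blue rim; low panel (18 mm high) reaches to 80 mm from the origin on its -x side. Pocket floor 28 mm above the origin, 88 mm (x) by 62 mm (y) inside; rim 8 mm wide, 8 mm above the floor. Origin: on the bench, below the pocket's centre; z up. The charged blue pack sits in it at the start.
- blue_cradle: Fixed low cradle: aluminium plate 116 x 90 mm, 6 mm thick, pocket with blue rim, two black strips on its floor. Pocket floor 6 mm above the origin, 88 mm (x) by 62 mm (y) inside; rim 8 mm wide, 8 mm above the floor. Origin: on the bench, below the pocket's centre; z up. Empty at the start.
- orange_pack: Loose battery pack, 72 mm long (x), 46 mm wide (y), 52 mm high, straight-sided; black with top 16 mm in orange, white lamp rectangle (24 x 18 mm) mid-top. About 0.3 kg. Origin: centre of its underside; z up; same either way round. Belongs to another tool: stands on the bench, to be left alone.
- tip_cleaner: Loose soldering-tip cleaner, a brass bowl on a dark steel foot, 68 mm across, 58 mm high, to be left alone. Origin: centre of its underside.
Not all that is in view belongs to the job. Leave any white look-alike of the blue_charger alone. Leave any brown look-alike of the blue_cradle alone.

How it is judged:
By the outcome, as a careful person would: the job done as asked, in the order asked, and still so for the second after the job is handed in, with the robot touching nothing.
It also fails if it takes over 104 s, if anything falls off the work surface, if the arm or the gripper's body presses on something with over 40 N, if the wrist force passes 120 N, or if a joint passes its speed limit or range.

ROBOT

A 6-joint arm with a two-finger parallel gripper is mounted at the origin on the work surface. World frame = base frame: x ahead of the robot, y to its left, z up, the work surface at z = 0. Lengths are in m, angles in rad, forces in N, time in s.
With the tool pointing down it reaches from about 0.375 to 0.975 m from the base axis. Payload 3.8 kg.
Tool frame: the origin (TCP) lies midway between the tips of the shut fingers; the grasp point (between the pads) lies 19 mm behind it; z points along the fingers, y is the line along which they close (so a half turn about z gives the same grasp; the last joint's range is limited). The gripper opens to 88 mm and grips with 3 to 60 N. Pads are 18 mm wide; open, the fingers measure 123 mm over their backs; the gripper's body (75 mm by 187 mm) begins 45 mm behind the grasp point.
Start: joints at [1.128, 0.264, 1.604, -0, 1.274, -0.037], TCP at [0.266, 0.62, 0.239] pointing down, gripper open.
Joint ranges: [-2.63, 2.63], [-0.94, 2.18], [0.31, 2.57], [-1.31, 4.45], [0, 2.66], [-2.55, 2.55]. Speed limits (rad/s): [2.57, 2.57, 3.14, 3.14, 3.14, 3.14].

INTERFACE

Orientations are given as a rotation vector (axis times angle).
In Python, from cell import manip, inverse_kinematics, cams, order gives the robot as it stands. Calls block until the motion is done:
- manip.move_pose(position, orientation): joint-space move of the TCP to a pose.
- manip.move_linear(position, rate=0.15, rot=None): straight line of the TCP; rot=None keeps the orientation; rate is the mean speed in m/s.
- manip.set_joints(angles): joint-space move.
- manip.set_gripper(opening, force=None): finger opening in m; force is the grip in N (None keeps the last); returns when the fingers have stopped.
- manip.dwell(seconds).
- inverse_kinematics(position, orientation): joint angles nearest the present ones, or None.
- manip.state(): the state.
- cams.capture(name): name is "scene" or "top" or "wrist"; returns a dict with "image" (480x640x3 uint8, blue, green, red), "z_map" (480x640 float32, m along the optical axis (not along the pixel's ray), 0 where there is no reading), "intrinsics" (3x3 intrinsics, pixels), "position" and "orientation" of the camera in the world; the wrist camera has in their place "T_tool_cam" (4x4, takes a point from camera to tool coordinates, whose origin is the TCP and whose axes are the flange's). Camera axes: x right, y down, z forward; pixel columns grow to the right and rows downward; lengths in m; the calibration is good to about 2 mm. A picture is of the moment at which its call begins: read the wrist's pose just before it.
A pose or a line that the arm cannot do raises manip.IKError and nothing moves.
- order.close_job(): hands the job in; it is judged then, once.
The state is a dict: "clock": time; "joint_pos": joint angles; "joint_velocities": joint speeds; "tau": joint torques, N m; "tool_pos": TCP position; "tcp_rot": TCP orientation; "contact_force": force on the tool from outside, world axes, zero at the start; "moment": the same for the moment, N m; "gripper_width": finger opening in m; "grasp_force": force on a finger pad.
Only numpy, scipy, OpenCV 4.12 (cv2) and the standard library are available. Lean on these libraries where they do the work, as an engineer would, in place of code of your own. Each camera call takes 0.05 s, during which the arm holds its last target. There are 200 camera calls.

## Working session

There is one attempt and no reset: what is moved stays moved. The work goes in short steps, each a Python script; the robot and the scene stay as the last script left them, time stands still between calls to the robot, and variables do not carry over. Pictures are saved under pics/ and viewed, at most 14 in all, crops included, and the job is handed in when it is done.

```bash
ls; mkdir -p pics; python3 - <<'E'
from cell import manip,cams
import cv2,numpy as np
for n in("top","scene"):
    c=cams.capture(n); cv2.imwrite(f"pics/{n}0.png",c["image"]); np.savez(f"{n}0.npz",**{k:c[k] for k in c})
    print(n,c["position"],c["orientation"],c["intrinsics"].tolist() if hasattr(c["intrinsics"],'tolist') else c["intrinsics"])
print(manip.state()["tcp_rot"],manip.state()["clock"])
E
```

```text
pics
top [ 0.51451534 -0.01496651  1.12647871] [-2.22004028  2.16059365 -0.07568355] [[456.6896524710392, 0.0, 318.3845018580509], [0.0, 456.6896524710392, 239.0758205335699], [0.0, 0.0, 1.0]]
scene [1.18162387 0.34576775 1.11787579] [-1.39542755 -2.37844223  0.70510784] [[485.02248244477715, 0.0, 315.04944701753135], [0.0, 485.02248244477715, 236.26749261415557], [0.0, 0.0, 1.0]]
[-0.63299377 -3.07668149  0.00308116] 0.1
```

View pics/top0.png

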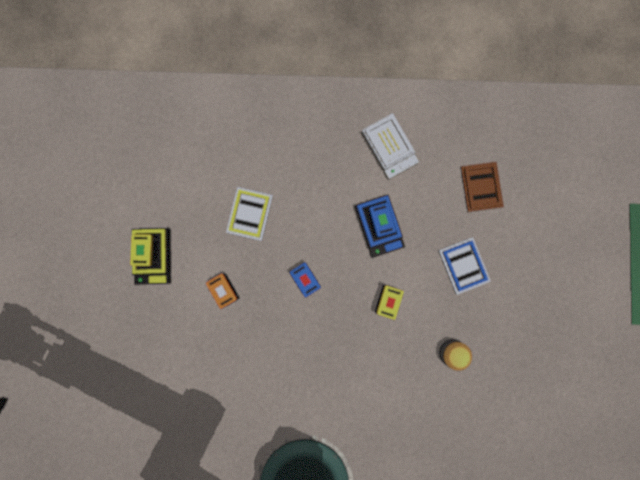

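View pics/scene0.png

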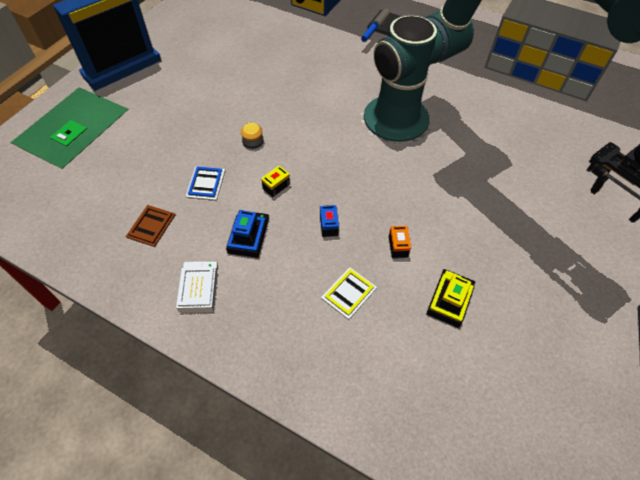

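The top view shows, in pixels: yellow charger with its full pack (144,250), yellow cradle (250,213), blue charger with its full pack (382,218), blue cradle (465,265), blue flat (305,279) and yellow flat (390,301). To be left alone are orange (221,290), the tip cleaner (457,355), and the white (390,145) and brown (482,187) look-alikes. The scene view agrees.

```bash
cat > h.py <<'E'
import numpy as np,cv2
from scipy.spatial.transform import Rotation as R
HUE={"yellow":(22,36),"blue":(100,125)}
def cloud(c,T=None):
    K=c["intrinsics"];z=c["z_map"];v,u=np.indices(z.shape)
    P=np.stack([(u-K[0,2])/K[0,0]*z,(v-K[1,2])/K[1,1]*z,z],-1)
    if T is None: return P@R.from_rotvec(c["orientation"]).as_matrix().T+c["position"]
    return P@T[:3,:3].T+T[:3,3]
def rect(P):
    (x,y),(w,h),a=cv2.minAreaRect((P[:,:2]*1000).astype(np.float32))
    a=np.deg2rad(a)+(np.pi/2 if h>w else 0)          # yaw of the long axis
    return np.round([x/1000,y/1000,(a+np.pi/2)%np.pi-np.pi/2],4),np.round(sorted([w,h]),1)
def find(c,P,col,zlo,zhi,amin=60):
    hsv=cv2.cvtColor(c["image"],cv2.COLOR_BGR2HSV)
    h=hsv[...,0];lo,hi=HUE[col]
    m=(h>=lo)&(h<=hi)&(hsv[...,1]>110)&(hsv[...,2]>60)&(P[...,2]>zlo)&(P[...,2]<zhi)&(c["z_map"]>0)&(P[...,0]>.2)&(P[...,0]<1)
    n,L,s,ce=cv2.connectedComponentsWithStats(m.astype(np.uint8))
    out=[]
    for i in range(1,n):
        if s[i,4]>=amin:
            q=P[L==i];out.append((ce[i].round().astype(int).tolist(),int(s[i,4]),*rect(q),round(float(np.median(q[:,2])),4)))
    return out
E
python3 - <<'E'
from h import *
for n in("top","scene"):
    c=dict(np.load(n+"0.npz"));P=cloud(c)
    for col in HUE:
        for nm,lo,hi in(("cradle",.004,.022),("charger",.026,.044),("flat",.046,.06),("full",.072,.09)):
            for o in find(c,P,col,lo,hi,60): print(n,col,nm,o[0],o[1],o[2].tolist(),o[3].tolist(),o[4])
E
```

```text
top yellow cradle [249, 213] 266 [0.6462, 0.154, -0.2013] [75.0, 99.7] 0.0125
top yellow cradle [157, 279] 147 [0.4805, 0.3688, -1.544] [16.9, 44.3] 0.0172
top yellow charger [153, 252] 531 [0.5449, 0.3865, 0.0543] [81.2, 109.8] 0.0334
top yellow flat [390, 302] 456 [0.441, -0.1899, -0.2869] [44.8, 70.2] 0.0506
top yellow flat [460, 357] 324 [0.3195, -0.3526, 0.7585] [44.6, 47.6] 0.0547
top yellow full [141, 250] 537 [0.5465, 0.3888, 0.0083] [46.8, 69.6] 0.0785
top blue cradle [393, 245] 137 [0.5766, -0.2008, -1.2654] [19.1, 43.0] 0.0169
top blue cradle [465, 266] 337 [0.5324, -0.3785, 0.3951] [77.5, 101.0] 0.0124
top blue charger [378, 222] 568 [0.6344, -0.1635, 0.3364] [80.9, 107.9] 0.0336
top blue flat [305, 279] 402 [0.4889, 0.0109, 0.5937] [43.6, 69.2] 0.0506
top blue full [382, 220] 501 [0.632, -0.1655, 0.2834] [46.7, 72.1] 0.0786
scene yellow cradle [349, 292] 416 [0.649, 0.154, -0.2136] [81.3, 104.7] 0.0133
scene yellow cradle [452, 274] 63 [0.4758, 0.3755, -1.4069] [17.3, 64.9] 0.0179
scene yellow charger [450, 301] 487 [0.5486, 0.3881, 0.0478] [82.5, 108.6] 0.0345
scene yellow flat [251, 128] 126 [0.3212, -0.351, 0.5614] [43.1, 46.4] 0.0559
scene yellow flat [275, 177] 277 [0.4433, -0.1876, -0.2922] [48.4, 73.3] 0.051
scene yellow full [457, 290] 450 [0.5506, 0.3911, 0.009] [46.1, 73.2] 0.0792
scene blue cradle [205, 181] 282 [0.5355, -0.3765, 0.413] [79.6, 110.5] 0.0136
scene blue charger [110, 71] 237 [0.3029, -0.9338, -0.8024] [88.0, 218.2] 0.0299
scene blue charger [248, 238] 305 [0.6371, -0.1635, 0.3395] [82.6, 108.2] 0.0344
scene blue flat [329, 217] 282 [0.4921, 0.0119, 0.5911] [43.9, 73.7] 0.051
scene blue full [244, 223] 338 [0.636, -0.1628, 0.2984] [45.5, 73.8] 0.0795
```

```bash
cat >> h.py <<'E'
from cell import manip,inverse_kinematics,cams
ZT,TRAV=.018,.20
def orient(x,y,z,a):
    best=None
    for b in(a,a+np.pi):
        o=(R.from_euler('z',b)*R.from_euler('x',np.pi)).as_rotvec()
        q=inverse_kinematics([x,y,z],o)
        if q is not None and (best is None or abs(q[5])<best[0]): best=(abs(q[5]),o)
    return best[1]
def fz(): return float(manip.state()["contact_force"][2])
def pick(p,base):
    x,y,a=p;o=orient(x,y,TRAV,a)
    manip.move_pose([x,y,TRAV],o);manip.set_gripper(.08)
    manip.move_linear([x,y,base+.08],rate=.2);manip.move_linear([x,y,base+ZT],rate=.08)
    manip.set_gripper(.03,25)
    s=manip.state();print("grip",s["gripper_width"],s["grasp_force"],s["tool_pos"])
    if not .042<s["gripper_width"]<.05: raise SystemExit("bad grip")
    manip.move_linear([x,y,base+.05],rate=.08);manip.move_linear([x,y,TRAV],rate=.2)
def place(p,base):
    x,y,a=p;o=orient(x,y,TRAV,a)
    manip.move_pose([x,y,TRAV],o);manip.move_linear([x,y,base+ZT+.025],rate=.15)
    print("held",manip.state()["gripper_width"])
    manip.move_linear([x,y,base+ZT+.002],rate=.05);f0=fz();d=.002
    while d>-.0015 and fz()-f0<3:
        d-=.0005;manip.move_linear([x,y,base+ZT+d],rate=.03)
    print("set down at",d,"dF",fz()-f0,manip.state()["tool_pos"])
    manip.set_gripper(.07)
    manip.move_linear([x,y,base+.08],rate=.12);manip.move_linear([x,y,TRAV],rate=.25)
    print("clock",manip.state()["clock"])
E
python3 - <<'E'
from h import *
pick((.5485,.390,.009),.028);place((.648,.154,-.207),.006)
c=cams.capture("scene");cv2.imwrite("pics/s1.png",c["image"])
E
```

```text
grip 0.04599258924105751 24.99308157195628 [0.54862344 0.39021015 0.04626855]
held 0.04566864456243305
set down at -0.0005 dF 7.044622164680772 [0.64814367 0.15400158 0.02425408]
clock 11.075
```

View pics/s1.png

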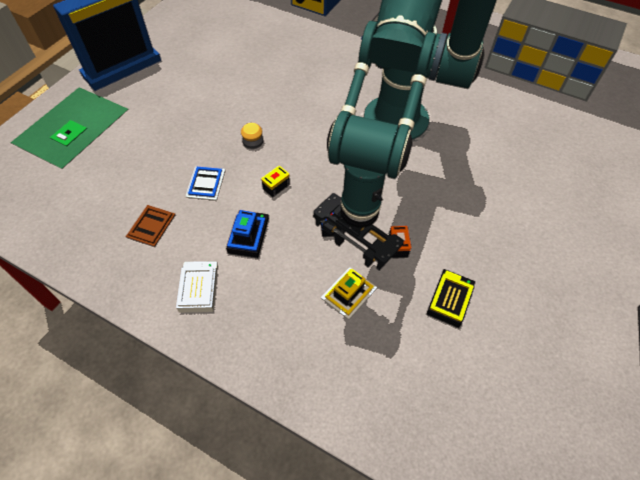

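The yellow full pack stands in its cradle at (349,290) and the yellow charger is empty at (452,297). Next is the blue full pack, then I'll measure the emptied chargers again.

```bash
python3 - <<'E'
from h import *
pick((.634,-.164,.291),.028);place((.534,-.3775,.404),.006)
for n in("top","scene"):
    c=cams.capture(n);P=cloud(c);cv2.imwrite(f"pics/{n}2.png",c["image"])
    for col in HUE:
        for nm,lo,hi in(("cradle",.004,.022),("charger",.026,.044),("flat+cradled",.046,.064)):
            for o in find(c,P,col,lo,hi,60): print(n,col,nm,o[0],o[1],o[2].tolist(),o[3].tolist(),o[4])
E
```

```text
grip 0.04611727859119243 24.970040529078688 [ 0.63411971 -0.16411629  0.04624208]
held 0.04561975367447805
set down at -0.0005 dF 7.52504206348512 [ 0.53412693 -0.37758873  0.02423506]
clock 22.5583
top yellow cradle [248, 211] 308 [0.6463, 0.1539, -0.2058] [75.2, 100.2] 0.0125
top yellow cradle [157, 279] 144 [0.4805, 0.3684, -1.5475] [17.0, 44.2] 0.0173
top yellow charger [148, 251] 671 [0.5456, 0.3872, 0.0546] [81.1, 108.3] 0.0339
top yellow flat+cradled [247, 211] 491 [0.6465, 0.1529, -0.211] [46.9, 70.6] 0.0565
top yellow flat+cradled [389, 303] 308 [0.4406, -0.1903, -0.2897] [44.9, 69.6] 0.0504
top yellow flat+cradled [460, 357] 332 [0.3191, -0.3527, -0.958] [45.7, 46.3] 0.0551
top blue cradle [393, 245] 127 [0.5764, -0.2008, -1.2269] [18.5, 42.8] 0.0173
top blue cradle [456, 265] 186 [0.5323, -0.378, 0.3925] [75.5, 101.1] 0.0123
top blue charger [379, 221] 607 [0.634, -0.1635, 0.3505] [82.6, 108.0] 0.0339
top blue flat+cradled [467, 256] 192 [0.5532, -0.3685, -1.1505] [24.6, 46.9] 0.0566
top blue flat+cradled [305, 279] 403 [0.4889, 0.0111, 0.5867] [43.5, 69.2] 0.0504
scene ye
[... 364 characters left out ...]
4, -0.3532, 1.2357] [46.2, 48.7] 0.0559
scene yellow flat+cradled [275, 177] 247 [0.4437, -0.188, -0.2928] [49.3, 73.2] 0.0513
scene yellow flat+cradled [350, 284] 439 [0.65, 0.1549, -0.2138] [46.8, 73.2] 0.0572
scene blue cradle [207, 186] 196 [0.5352, -0.3769, 0.3853] [80.8, 108.4] 0.0131
scene blue cradle [248, 214] 64 [0.5732, -0.1929, -1.3031] [16.3, 60.5] 0.0191
scene blue charger [110, 71] 253 [0.3036, -0.9308, -0.7881] [94.3, 216.9] 0.0298
scene blue charger [246, 233] 458 [0.6352, -0.1639, 0.3407] [82.8, 110.6] 0.0345
scene blue flat+cradled [202, 172] 270 [0.5362, -0.3762, 0.3975] [46.3, 79.7] 0.057
scene blue flat+cradled [329, 217] 283 [0.4923, 0.0121, 0.5834] [43.9, 73.9] 0.0512
```

View pics/scene2.png

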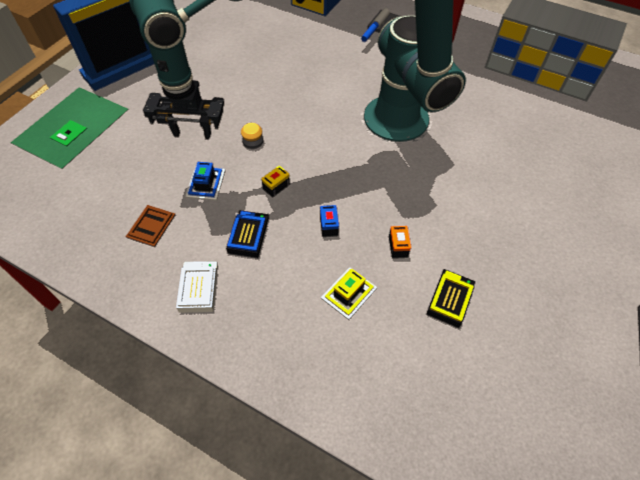

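Both full packs stand in their cradles, blue at (205,175) and yellow at (350,288), and both chargers are empty. Now the flat packs.

```bash
python3 - <<'E'
from h import *
pick((.442,-.189,-.290),0);place((.5475,.3875,.0555),.028)
pick((.4905,.0115,.588),0);place((.635,-.1637,.345),.028)
manip.move_pose([.40,.35,.25],orient(.40,.35,.25,0))
for n in("top","scene"):
    c=cams.capture(n);P=cloud(c);cv2.imwrite(f"pics/{n}3.png",c["image"])
    for col in HUE:
        for nm,lo,hi in(("charger",.026,.044),("cradled",.046,.064),("charging",.07,.09)):
            for o in find(c,P,col,lo,hi,60): print(n,col,nm,o[0],o[1],o[2].tolist(),o[3].tolist(),o[4])
E
```

```text
grip 0.04551868543200371 24.984706463365 [ 0.44210435 -0.18918566  0.01820946]
held 0.04556899611107476
set down at -0.0005 dF 6.672952445723576 [0.54763366 0.38759048 0.04624478]
clock 34.2917
grip 0.0459538901782618 24.995729884903994 [0.49055463 0.0115933  0.01820074]
held 0.045809439519559465
set down at -0.0005 dF 6.772590001689988 [ 0.63511722 -0.16374124  0.04620139]
clock 45.6167
top yellow charger [154, 249] 480 [0.5449, 0.3863, 0.0586] [79.4, 109.9] 0.0338
top yellow cradled [247, 211] 495 [0.6464, 0.1528, -0.2077] [46.5, 70.4] 0.0563
top yellow cradled [460, 357] 327 [0.3197, -0.3525, 0.8035] [44.6, 46.9] 0.0551
top yellow charging [142, 250] 555 [0.5465, 0.3855, 0.0632] [46.7, 70.2] 0.0784
top blue charger [378, 221] 581 [0.634, -0.1636, 0.3436] [81.2, 107.9] 0.034
top blue cradled [471, 265] 498 [0.5319, -0.3788, 0.399] [47.8, 72.3] 0.0564
top blue charging [382, 220] 485 [0.6321, -0.1654, 0.3492] [46.7, 71.8] 0.0785
scene yellow charger [450, 301] 499 [0.5484, 0.3877, 0.0534] [82.4, 110.2] 0.0344
scene yellow cradled [251, 128] 141 [0.3226, -0.3511, 0.4708] [46.2, 47.2] 0.0563
scene yellow cradled [350, 284] 441 [0.65, 0.1546, -0.2218] [47.4, 74.2] 0.057
scene yellow charging [456, 290] 466 [0.551, 0.3877, 0.0503] [46.0, 75.0] 0.0792
scene blue charger [109, 71] 259 [0.3064, -0.9327, -0.7974] [92.4, 214.9] 0.0298
scene blue charger [247, 237] 335 [0.6364, -0.1638, 0.3329] [82.5, 108.8] 0.0344
scene blue cradled [202, 173] 285 [0.5368, -0.3753, 0.4184] [45.6, 78.6] 0.0571
scene blue charging [244, 223] 344 [0.6361, -0.1632, 0.3433] [45.4, 73.9] 0.0794
```

View pics/scene3.png

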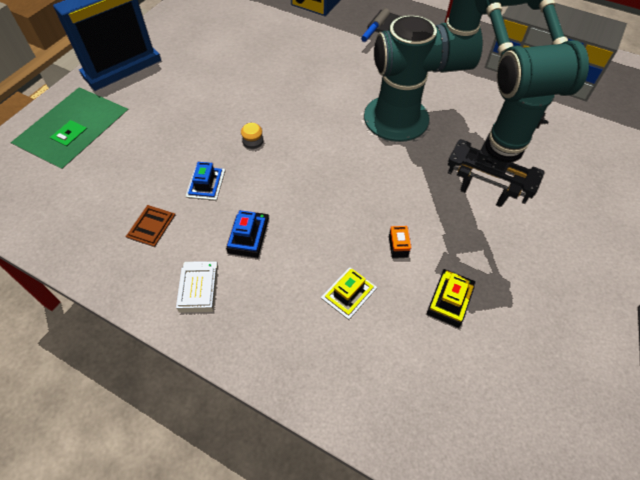

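View pics/top3.png

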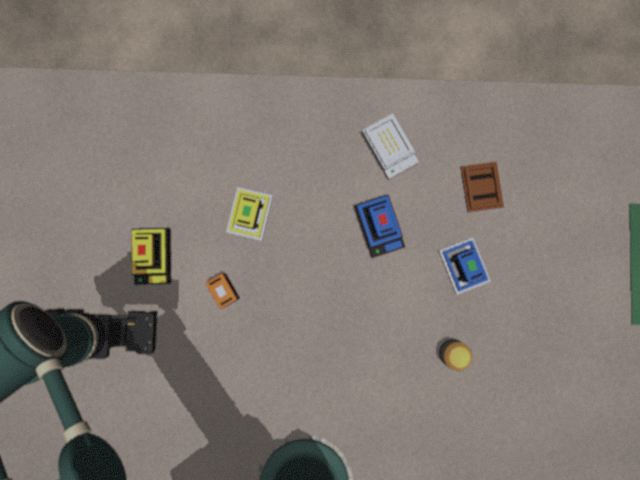

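The scene and top views show red-lamp packs in both chargers (yellow at (455,290) and blue at (245,222) in the scene view) and green-lamp packs in both cradles. All four sit flat at the right heights and centred to about 2 mm. The orange pack and the tip cleaner haven't moved.

```bash
python3 -c "
from cell import order
print(order.close_job())"
```

```text
the job is handed in; nothing more can be done
None
```

The changeover is done and handed in: both charged packs are in their own-colour cradles and both flat packs are in their own-colour chargers, after about 46 s of robot time, with the orange pack and tip cleaner left where they stood; no verdict was shown at hand-in.

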